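Find the unfastened cover of the bench service trunking and push it open

ROBOT

A 7-joint arm with a two-finger parallel gripper is mounted at the origin on the work surface. World frame = base frame: x ahead of the robot, y to its left, z up, the work surface at z = 0. Lengths are in m, angles in rad, forces in N, time in s.
With the tool pointing down it reaches from about 0.425 to 0.925 m from the base axis. Payload 6.8 kg.
Tool frame: the origin (TCP) lies at the very end of the fingers, on their centre line; the grasp point (between the pads) lies 19 mm behind it; z points along the fingers, y is the line along which they close (so a half turn about z gives the same grasp; the last joint's range is limited). The gripper opens to 85 mm and grips with 20 to 120 N. Pads are 22 mm wide; open, the fingers measure 114 mm over their backs; the gripper's body (76 mm by 85 mm) begins 54 mm behind the grasp point. The pads swing forward as they close: fully open they stand 13 mm farther back than shut.
Start: joints at [-1.236, 0.477, 0.022, 1.555, -0.011, 1.109, -0.083], TCP at [0.289, 0.61, 0.231] pointing down, gripper open.
Joint ranges: [-2.96, 2.96], [-0.34, 2.1], [-1.41, 1.46], [0.24, 2.44], [-1.37, 4.51], [0.17, 1.92], [-2.96, 2.96]. Speed limits (rad/s): [2.39, 2.39, 3.14, 3.14, 3.14, 3.14, 3.14].

INTERFACE

Orientations are given as a rotation vector (axis times angle).
In Python, from bench import r gives the robot as it stands.
- The arm moves only by the tool play_rows, never from a script. Its argument "targets" is text: rows parted by semicolons, each of 5 numbers parted by spaces: the closure, from -1 (fully open) to 1 (shut), then the shift along the tool's x, y, z in m, then the turn about the tool's z in rad. In form: gripper dx dy dz spin; .... A call has 1 to 8 rows; each row is the pose to reach, as a shift and turn from the pose commanded when the call began, along the tool's axes at that moment; what a row does not reach only later rows make up. A row lasts 1/12 s, in which the tool goes at most 41.7 mm and 7.16 degrees, less where a joint would pass 70% of its speed; a pose out of reach is approached as far as the arm can. A call with a gripper value outside its range is refused whole. The fingers move at their own pace and stop on an object; "squeeze" is the grip in N (left out, the last holds). Time passes only in rows, so rows that repeat a pose let the fingers close. It gives the time, the measured TCP pose, the force, the opening and the grip force at its end, in the units of the state.
- r.get_obs(): the state, without advancing time (a new reading comes with each control period).
- r.grab_frame(name): name is "side" or "top"; returns the picture (420x560x3 uint8, red, green, blue); there is no depth.
- r.camera_info(name): a dict with "fov_y" (degrees; the focal length in pixels is half the picture's height over the tangent of half this angle, whatever the lens; pixels are square), "cx", "cy" (the principal point, pixels), "position" and "rotation" of the camera in the world. Camera axes: x right, y down, z forward; pixel columns grow to the right and rows downward; lengths in m; the calibration is good to about 2 mm. A picture is of the moment at which its call begins. camera_info takes no time and is no camera call.
- r.hand_in(): hands the job in; it is judged then, once.
The state is a dict: "clock": time; "joints": joint angles; "qvel": joint speeds; "tau": joint torques, N m; "tcp_pos": TCP position; "orientation": TCP orientation; "contact_force": force on the tool from outside, world axes, zero at the start; "moment": the same for the moment, N m; "grip_width": finger opening in m; "gripper_force": force on a finger pad.
Only numpy, scipy, OpenCV 4.12 (cv2) and the standard library are available. Lean on these libraries where they do the work, as an engineer would, in place of code of your own. Each camera call takes 0.05 s, during which the arm holds its last target. There are 200 camera calls.

TASK

One of the four identical covers in the top of the bench's service trunking is unfastened; open it so that the valve beneath can be reached. Press gently with the fingertips on the grooved back edge of one cover after another until you find the one that rocks, then push that cover over until it stands fully open, at least upright, and stays there. Pinch, pick up or lift nothing, leave the other covers shut and leave the rack, bottle, beaker and screwdriver where they are.

Things in the scene. Friction and masses are not known exactly. Their poses are not given: they have to be found in the camera images.
- trunking: White service trunking fixed on the bench, 150 mm deep (x) x 464 mm long (y) x 80 mm high, sockets on its long sides, four covers in a row in its top, 110 mm apart. Origin: centre of its underside; x points away from the robot to its back, y along the row, z up. Round each cover: a 1.5 mm gap, then a fixed rim level with it (10.5 mm wide front and back). Bays hollow, 60 mm deep.
- cover1_mid (a point): Cover 1 of four identical aluminium plates (1 is at the trunking's -y end, 4 at +y), 126 (x) x 104 (y) x 4 mm, top flush at 80 mm when shut. This point: middle of the plate, half-way through it; axes as the trunking's when shut. Turns on a pin along y, 17 mm behind (+x) and 6 mm below this point: 46 mm of plate behind the pin, 80 mm in front. Dark thumb grooves 37 to 55 mm behind this point.
- cover1 (a joint): Angle of cover 1: 0 shut, grows as its back sinks and its front edge rises, 1.57 upright, 1.75 at its stop; friction (0.035 N m) keeps it where it is left. Pressed in front of the pin no cover moves. Pressed on the grooves, three (varies which) give 1 mm at most, held by a hidden catch; the loose one rocks at 3 to 5 N and its back can be pushed 25 mm down.
- cover2_mid (a point): Cover 2 of four identical aluminium plates (1 is at the trunking's -y end, 4 at +y), 126 (x) x 104 (y) x 4 mm, top flush at 80 mm when shut. This point: middle of the plate, half-way through it; axes as the trunking's when shut. Turns on a pin along y, 17 mm behind (+x) and 6 mm below this point: 46 mm of plate behind the pin, 80 mm in front. Dark thumb grooves 37 to 55 mm behind this point.
- cover2 (a joint): Angle of cover 2: 0 shut, grows as its back sinks and its front edge rises, 1.57 upright, 1.75 at its stop; friction (0.035 N m) keeps it where it is left. Pressed in front of the pin no cover moves. Pressed on the grooves, three (varies which) give 1 mm at most, held by a hidden catch; the loose one rocks at 3 to 5 N and its back can be pushed 25 mm down.
- cover3_mid (a point): Cover 3 of four identical aluminium plates (1 is at the trunking's -y end, 4 at +y), 126 (x) x 104 (y) x 4 mm, top flush at 80 mm when shut. This point: middle of the plate, half-way through it; axes as the trunking's when shut. Turns on a pin along y, 17 mm behind (+x) and 6 mm below this point: 46 mm of plate behind the pin, 80 mm in front. Dark thumb grooves 37 to 55 mm behind this point.
- cover3 (a joint): Angle of cover 3: 0 shut, grows as its back sinks and its front edge rises, 1.57 upright, 1.75 at its stop; friction (0.035 N m) keeps it where it is left. Pressed in front of the pin no cover moves. Pressed on the grooves, three (varies which) give 1 mm at most, held by a hidden catch; the loose one rocks at 3 to 5 N and its back can be pushed 25 mm down.
- cover4_mid (a point): Cover 4 of four identical aluminium plates (1 is at the trunking's -y end, 4 at +y), 126 (x) x 104 (y) x 4 mm, top flush at 80 mm when shut. This point: middle of the plate, half-way through it; axes as the trunking's when shut. Turns on a pin along y, 17 mm behind (+x) and 6 mm below this point: 46 mm of plate behind the pin, 80 mm in front. Dark thumb grooves 37 to 55 mm behind this point.
- cover4 (a joint): Angle of cover 4: 0 shut, grows as its back sinks and its front edge rises, 1.57 upright, 1.75 at its stop; friction (0.035 N m) keeps it where it is left. Pressed in front of the pin no cover moves. Pressed on the grooves, three (varies which) give 1 mm at most, held by a hidden catch; the loose one rocks at 3 to 5 N and its back can be pushed 25 mm down.
- rack: White plastic three-tier test-tube rack, 85 x 226 x 125 mm, tubes up to 151 mm high, loose, behind the trunking. Origin: centre of its underside. To be left alone.
- wash_bottle: White wash bottle, 68 mm in diameter, 170 mm high with its spout, loose, behind the trunking. Origin: centre of its underside. To be left alone.
- beaker: Glass beaker, 70 mm in diameter, 85 mm high, loose, in front of the trunking. Origin: centre of its underside. To be left alone.
- screwdriver: Screwdriver about 170 mm long lying on the bench in front of the trunking. Origin: middle of its length, on the bench. To be left alone.

How it is judged:
By the outcome, as a careful person would: the job done as asked, in the order asked, and still so for the second after the job is handed in, with the robot touching nothing.
It also fails if it takes over 51 s, if anything falls off the work surface, if the arm or the gripper's body presses on something with over 40 N, if the wrist force passes 120 N, or if a joint passes its speed limit or range.

## Working session

There is one attempt and no reset: what is moved stays moved. The work goes in short steps, Python scripts to look and compute and a tool call to move; the robot and the scene stay as the last step left them, time stands still between calls to the robot, and variables do not carry over. Pictures are saved under pics/ and viewed, at most 10 in all, crops included, and the job is handed in when it is done.

Besides the shell and the picture viewer there is one more tool, called after "Emit:" as name(argument=value, ...), one argument or row to a line, values as JSON. play_rows: Moves the arm, as the interface text tells. Its arguments: {"type":"object","properties":{"targets":{"type":"string"},"squeeze":{"type":"number"}},"required":["targets"]}

```bash
mkdir -p pics; python3 - <<'E'
from bench import r
import cv2,numpy as np
for n in("top","side"):
    cv2.imwrite(f"pics/{n}0.png",r.grab_frame(n)[:,:,::-1]); print(n,r.camera_info(n))
print(r.get_obs())
E
```

```text
top {'fov_y': 56.64632873056903, 'cx': 277.68788534075924, 'cy': 211.5675261600173, 'position': array([0.42181146, 0.02385365, 0.75338322]), 'rotation': array([-2.15717506,  2.14662164, -0.17456523])}
side {'fov_y': 49.059294520362585, 'cx': 285.17795080113484, 'cy': 203.13682220933725, 'position': array([ 0.25656563, -0.60698308,  0.75930769]), 'rotation': array([-2.31364594,  0.51344876, -0.19831303])}
{'clock': 0.1, 'joints': array([-1.23609896,  0.47770683,  0.02234407,  1.55631735, -0.01148419,
        1.10929925, -0.08306966]), 'qvel': array([ 0.00050372, -0.00113247, -0.00168297, -0.00420198, -0.00100451,
        0.00025899,  0.00179237]), 'tau': array([ 5.08799858e-03, -5.97760248e+01,  1.61400553e+00, -2.81955886e+01,
        1.28656783e-02,  4.96907160e-03, -3.00596002e-05]), 'tcp_pos': array([0.28900905, 0.60942896, 0.23044496]), 'orientation': array([-6.89740176e-01, -3.06471076e+00,  2.49243286e-03]), 'contact_force': array([ 0.71586751, -0.56136345,  0.59688719]), 'moment': array([-0.02533567, -0.01123587,  0.02979018]), 'gripper_force': 0.0, 'grip_width': 0.08544115136688238}
```

View pics/top0.png

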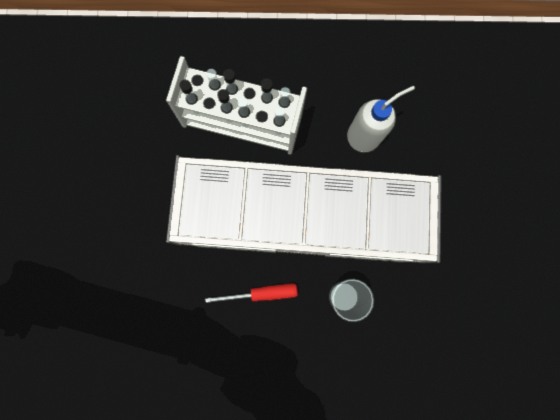

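View pics/side0.png

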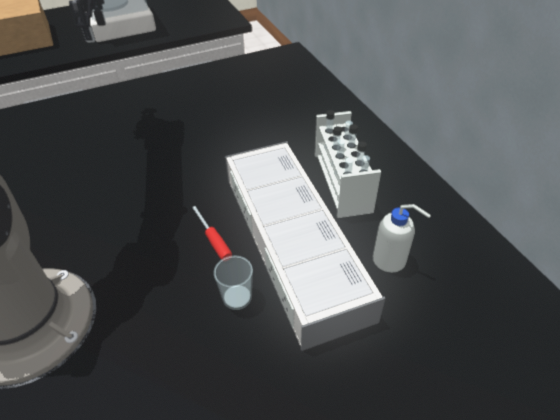

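The top view shows the trunking from about (170,160) to (440,260), with grooves at about (214,175), (277,181), (339,185) and (401,189). The rack and bottle are behind it. Next I'll measure the grooves and corners on the z=0.08 plane.

```bash
cat >h.py <<'E'
import numpy as np,cv2
from scipy.spatial.transform import Rotation as R
from bench import r
def ray(n,uv):
    c=r.camera_info(n); f=210/np.tan(np.radians(c['fov_y'])/2)
    uv=np.atleast_2d(uv).astype(float)
    d=np.c_[(uv[:,0]-c['cx'])/f,(uv[:,1]-c['cy'])/f,np.ones(len(uv))]@R.from_rotvec(c['rotation']).as_matrix().T
    return c['position'],d
def plane(n,uv,z):
    p,d=ray(n,uv); return p+d*((z-p[2])/d[:,2])[:,None]
E
python3 - <<'E'
from h import *
def hull(n,box):
    im=cv2.imread(f"pics/{n}0.png"); g=cv2.cvtColor(im,cv2.COLOR_BGR2GRAY)
    return g
for n,boxes in(("top",[(198,165,232,186),(260,171,294,191),(322,176,356,196),(384,180,418,200)]),("side",[(276,152,294,172),(296,182,316,206),(314,218,336,244),(338,258,364,290)])):
    g=hull(n,0).astype(float)
    for b in boxes:
        s=g[b[1]:b[3],b[0]:b[2]]; bg=np.median(s); w=np.clip(bg-s-25,0,None)
        y,x=np.mgrid[b[1]:b[3],b[0]:b[2]]; w[w<0]=0
        c=((w*x).sum()/w.sum(),(w*y).sum()/w.sum()); print(n,np.round(c,1),plane(n,c,.08).round(4))
g=hull("top",0); m=(g>110).astype('uint8'); 
m[:155]=0; m[265:]=0; m=cv2.morphologyEx(m,cv2.MORPH_CLOSE,np.ones((7,7)))
c=max(cv2.findContours(m,0,2)[0],key=cv2.contourArea)
b=cv2.boxPoints(cv2.minAreaRect(c)); ap=cv2.approxPolyDP(c,6,True)[:,0]
print(plane("top",b,.08).round(4)); print(ap,plane("top",ap,.08).round(4))
# bottle cap, etc.
big=cv2.resize(cv2.imread("pics/top0.png")[145:275,155:455],None,fx=2.6,fy=2.6,interpolation=cv2.INTER_CUBIC); cv2.imwrite("pics/crop.png",big)
E
```

```text
top [214.4 173.6] [[0.5887 0.1261 0.08  ]]
top [277.2 179.1] [[0.5796 0.0151 0.08  ]]
top [339. 184.] [[ 0.5715 -0.0944  0.08  ]]
top [400.8 188.6] [[ 0.564  -0.2039  0.08  ]]
side [286.4 159.5] [[0.5944 0.1329 0.08  ]]
side [311.7 186. ] [[0.6063 0.0291 0.08  ]]
side [327.9 226.4] [[ 0.582  -0.0884  0.08  ]]
side [356.6 265.6] [[ 0.5835 -0.1954  0.08  ]]
[[ 0.4651  0.2053  0.08  ]
 [ 0.6208  0.2005  0.08  ]
 [ 0.5867 -0.2834  0.08  ]
 [ 0.4317 -0.2626  0.08  ]]
[[176 158]
 [167 241]
 [438 261]
 [439 176]] [[ 0.6167  0.195   0.08  ]
 [ 0.4692  0.2042  0.08  ]
 [ 0.437  -0.2631  0.08  ]
 [ 0.5874 -0.2734  0.08  ]]
```

View pics/crop.png

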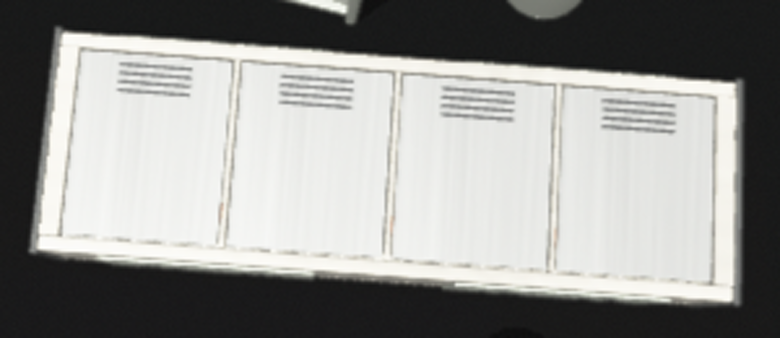

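The crop shows groove centres at (155,79), (316,91), (478,103) and (638,115). The colour centroid was slightly biased, so I'll use these crop values instead.

```bash
cat >>h.py <<'E'
uv=np.array([[638,115],[478,103],[316,91],[155,79]])/2.6+[155,145]
G=plane("top",uv-.3,.08)[:,:2]      # groove centres, cover 1..4
k=G[3]-G[0]; Y=k/np.linalg.norm(k); X=np.array([Y[1],-Y[0]])
C=G.mean(0)-.046*X                   # trunking centre
def P(i,x,z,y=0): return np.r_[C+(i-2.5)*.11*Y+x*X+y*Y,z]
def go(t):
    o=r.get_obs(); M=R.from_rotvec(o['orientation']).as_matrix()
    ty=M[:2,1]; a=np.arctan2(Y[1],Y[0])-np.arctan2(ty[1],ty[0])
    a=(a+np.pi/2)%np.pi-np.pi/2
    print("tcp",o['tcp_pos'].round(4),"shift",(M.T@(t-o['tcp_pos'])).round(4),"spin",round(-a,3),"F",o['contact_force'].round(1),"w",round(o['grip_width'],4))
E
python3 - <<'E'
from h import *
print(G.round(4),C.round(4),X.round(4),np.linalg.norm(k))
go(P(4,.047,.11))
print(plane("top",[[295,150],[185,120],[365,150]],0).round(3))
E
```

```text
[[ 0.5634 -0.2027]
 [ 0.571  -0.0936]
 [ 0.5785  0.0167]
 [ 0.5861  0.1262]] [ 0.5288 -0.0352] [ 0.9976 -0.0688] 0.32968365786376247
tcp [0.289  0.6094 0.2304] shift [-0.4763 -0.3087  0.121 ] spin -0.374 F [ 0.7 -0.6  0.6] w 0.0854
[[ 0.658 -0.021  0.   ]
 [ 0.719  0.201  0.   ]
 [ 0.659 -0.162  0.   ]]
```

Emit:
play_rows(
  targets="1 -0.0340 -0.0220 0 -0.120;1 -0.0680 -0.0440 0 -0.240;1 -0.1020 -0.0660 0 -0.374;1 -0.1360 -0.0880 0 -0.374;1 -0.1700 -0.1100 0 -0.374;1 -0.2040 -0.1320 0 -0.374;1 -0.2380 -0.1540 0 -0.374;1 -0.2720 -0.1760 0 -0.374",
  squeeze=20,
)

```text
clock: 0.77
tcp_pos: [0.4601, 0.3323, 0.2311]
orientation: [-0.108, -3.139, 0.0]
contact_force: [0.4, -0.0, 0.6]
grip_width: 0.0001
gripper_force: 0.0
```

```bash
python3 -c "
from h import *
go(P(4,.047,.11))"
```

```text
tcp [0.4601 0.3323 0.2311] shift [-0.1409 -0.1969  0.1211] spin 0.0 F [ 0.4 -0.   0.6] w 0.0001
```

Emit:
play_rows(
  targets="1 -0.024 -0.033 0 0;1 -0.048 -0.066 0 0;1 -0.072 -0.099 0 0;1 -0.096 -0.132 0.02 0;1 -0.12 -0.165 0.05 0;1 -0.141 -0.197 0.085 0;1 -0.141 -0.197 0.115 0;1 -0.141 -0.197 0.121 0",
)

```text
clock: 1.43
tcp_pos: [0.5852, 0.1225, 0.1053]
orientation: [-0.117, -3.134, 0.007]
contact_force: [-0.6, 0.6, -0.5]
grip_width: -0.0002
gripper_force: 0.0
```

```bash
python3 -c "
from h import *
cv2.imwrite('pics/s1.png',r.grab_frame('side')[:,:,::-1])
go(P(4,.047,.081))"
```

```text
tcp [0.5838 0.1244 0.1047] shift [-0.0033  0.0021  0.0237] spin -0.004 F [-0.8 -0.  -1.3] w 0.0001
```

View pics/s1.png

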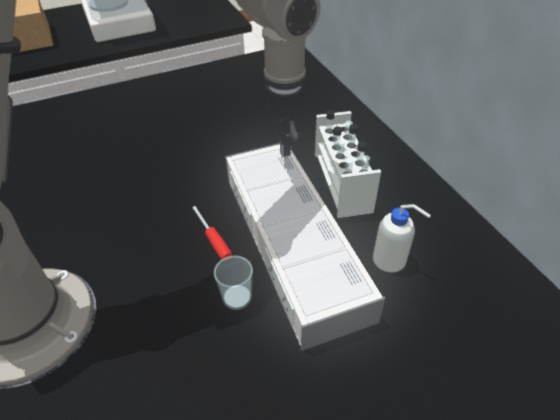

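The side view shows the closed fingers at about (287,145), over the groove of cover 4, well clear of the rack. I'll settle, then press down in small steps.

Emit:
play_rows(
  targets="1 -0.002 0.001 0.004 0;1 -0.002 0.001 0.010 0;1 -0.002 0.001 0.016 0;1 -0.002 0.001 0.020 0;1 -0.002 0.001 0.021 0;1 -0.002 0.001 0.021 0",
)

```text
clock: 1.98
tcp_pos: [0.5887, 0.1296, 0.0896]
orientation: [0.107, 3.139, 0.001]
contact_force: [-0.3, 0.6, 0.4]
grip_width: 0.0001
gripper_force: 0.0
```

Emit:
play_rows(
  targets="1 0 0 0.001 0;1 0 0 0.001 0;1 0 0 0.002 0;1 0 0 0.002 0;1 0 0 0.002 0",
)

```text
clock: 2.4
tcp_pos: [0.5888, 0.1289, 0.0874]
orientation: [0.108, 3.14, 0.0]
contact_force: [-0.8, -0.1, -0.4]
grip_width: 0.0001
gripper_force: 0.0
```

Emit:
play_rows(
  targets="1 0 0.002 0.003 0;1 0.001 0.002 0.005 0;1 0.001 0.002 0.006 0;1 0.001 0.002 0.007 0;1 0.001 0.002 0.007 0;1 0.001 0.002 0.007 0",
)

```text
clock: 2.9
tcp_pos: [0.5879, 0.131, 0.0802]
orientation: [-0.108, -3.14, 0.0]
contact_force: [0.0, -0.2, -0.3]
grip_width: -0.0004
gripper_force: 0.0
```

Emit:
play_rows(
  targets="1 0 0 0.001 0;1 0 0 0.001 0;1 0 0 0.001 0",
)

```text
clock: 3.15
tcp_pos: [0.5881, 0.131, 0.0798]
orientation: [0.108, 3.139, 0.0]
contact_force: [-1.7, -0.5, 5.2]
grip_width: 0.0003
gripper_force: 2.6
```

Emit:
play_rows(
  targets="1 0 0 0.001 0;1 0 0 0.001 0;1 0 0 0.001 0",
)

```text
clock: 3.4
tcp_pos: [0.5881, 0.131, 0.0797]
orientation: [0.108, 3.139, 0.001]
contact_force: [-4.5, -0.7, 13.3]
grip_width: 0.0003
gripper_force: 6.6
```

Cover 4 is caught: 13 N with no give. Next is cover 3.

Emit:
play_rows(
  targets="1 0 0 -0.008 0;1 0 -0.01 -0.012 0;1 0 -0.035 -0.012 0;1 0 -0.065 -0.012 0;1 0 -0.095 -0.012 0;1 0 -0.112 -0.012 0;1 0 -0.115 -0.010 0;1 0 -0.115 -0.008 0",
)

```text
clock: 4.07
tcp_pos: [0.58, 0.0141, 0.0864]
orientation: [0.113, 3.139, -0.001]
contact_force: [0.5, 0.6, -0.8]
grip_width: -0.0003
gripper_force: 0.0
```

Emit:
play_rows(
  targets="1 0 0 0.002 0;1 0 0 0.004 0;1 0 0 0.006 0;1 0 0 0.007 0;1 0 0 0.007 0",
)

```text
clock: 4.48
tcp_pos: [0.5802, 0.0182, 0.0798]
orientation: [0.105, 3.14, 0.002]
contact_force: [-2.4, 1.7, 5.9]
grip_width: -0.0002
gripper_force: 3.2
```

Emit:
play_rows(
  targets="1 0 0 0.001 0;1 0 0 0.001 0;1 0 0 0.001 0",
)

```text
clock: 4.73
tcp_pos: [0.5802, 0.0182, 0.0797]
orientation: [0.105, 3.14, 0.002]
contact_force: [-5.1, 1.8, 13.8]
grip_width: 0.0002
gripper_force: 7.3
```

Cover 3 is also caught. Next is cover 2.

Emit:
play_rows(
  targets="1 0 0 -0.008 0;1 0 -0.01 -0.012 0;1 0 -0.035 -0.012 0;1 0 -0.065 -0.012 0;1 0 -0.095 -0.012 0;1 0 -0.108 -0.012 0;1 0 -0.111 -0.010 0;1 0 -0.111 -0.008 0",
)

```text
clock: 5.4
tcp_pos: [0.5724, -0.0952, 0.0862]
orientation: [0.111, 3.139, 0.0]
contact_force: [0.7, -1.1, 0.5]
grip_width: -0.0003
gripper_force: 0.0
```

Emit:
play_rows(
  targets="1 0 0 0.002 0;1 0 0 0.004 0;1 0 0 0.006 0;1 0 0 0.007 0;1 0 0 0.007 0",
)

```text
clock: 5.82
tcp_pos: [0.5726, -0.0931, 0.0791]
orientation: [-0.105, -3.14, -0.001]
contact_force: [1.0, -0.2, -0.2]
grip_width: -0.0001
gripper_force: 0.0
```

Emit:
play_rows(
  targets="1 0 0 0.001 0;1 0 0 0.001 0;1 0 0 0.001 0",
)

```text
clock: 6.07
tcp_pos: [0.5725, -0.0944, 0.0784]
orientation: [0.108, 3.139, -0.0]
contact_force: [0.7, 0.9, 1.8]
grip_width: 0.0
gripper_force: 0.5
```

Emit:
play_rows(
  targets="1 0 0 0.001 0;1 0 0 0.002 0;1 0 0 0.002 0",
)

```text
clock: 6.32
tcp_pos: [0.5728, -0.0944, 0.0764]
orientation: [0.108, 3.139, 0.0]
contact_force: [1.5, 1.0, 2.4]
grip_width: 0.0002
gripper_force: 0.9
```

Cover 2 rocks: about 2 N while sinking. I'll press it further.

Emit:
play_rows(
  targets="1 0 0 0.002 0;1 0 0 0.004 0;1 0 0 0.006 0;1 0 0 0.006 0",
)

```text
clock: 6.65
tcp_pos: [0.5726, -0.0945, 0.07]
orientation: [0.108, 3.139, -0.0]
contact_force: [2.6, 0.4, 1.3]
grip_width: -0.0006
gripper_force: 1.3
```

Emit:
play_rows(
  targets="1 0 0 0.002 0;1 0 0 0.004 0;1 0 0 0.005 0;1 0 0 0.005 0",
)

```text
clock: 6.98
tcp_pos: [0.5716, -0.0945, 0.0647]
orientation: [-0.108, -3.138, 0.0]
contact_force: [0.8, -0.2, -0.1]
grip_width: -0.0003
gripper_force: 0.2
```

```bash
python3 -c "
from h import *
cv2.imwrite('pics/s2.png',r.grab_frame('side')[:,:,::-1])
go(P(2,.047,.06))"
```

```text
tcp [ 0.5715 -0.0946  0.0647] shift [-0.0004  0.0014  0.0047] spin -0.0 F [ 0.2  0.3 -0.1] w 0.0001
```

View pics/s2.png

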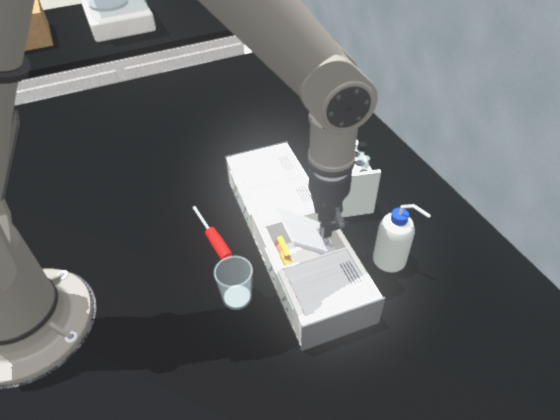

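Cover 2's front edge is raised, with the yellow valve visible at about (285,250). I'll withdraw upward, go round to the front and push the underside backwards.

Emit:
play_rows(
  targets="1 0 0 -0.02 0;1 0 0 -0.05 0;1 0 0 -0.085 0;1 0 0 -0.12 0;1 0.03 0 -0.135 0;1 0.065 0 -0.135 0;1 0.1 0 -0.135 0;1 0.12 0 -0.135 0",
)

```text
clock: 7.7
tcp_pos: [0.448, -0.0865, 0.1996]
orientation: [-0.109, -3.136, -0.0]
contact_force: [-0.5, -0.1, -0.1]
grip_width: -0.0004
gripper_force: 0.0
```

Emit:
play_rows(
  targets="1 0 0 0 0;1 0 0 0.03 0;1 0 0 0.06 0;1 0 0 0.08 0;1 0 0 0.085 0;1 0 0 0.085 0;1 0 0 0.085 0",
)

```text
clock: 8.28
tcp_pos: [0.4531, -0.0864, 0.1157]
orientation: [-0.108, -3.14, 0.0]
contact_force: [0.1, -0.6, 0.6]
grip_width: -0.0
gripper_force: 0.0
```

```bash
python3 -c "
from h import *
cv2.imwrite('pics/s3.png',r.grab_frame('side')[:,:,::-1])
go(P(2,.010,.115))"
```

```text
tcp [ 0.4536 -0.0864  0.1162] shift [-0.0816  0.0013  0.0013] spin -0.0 F [-0.6 -0.2  0.4] w 0.0003
```

View pics/s3.png

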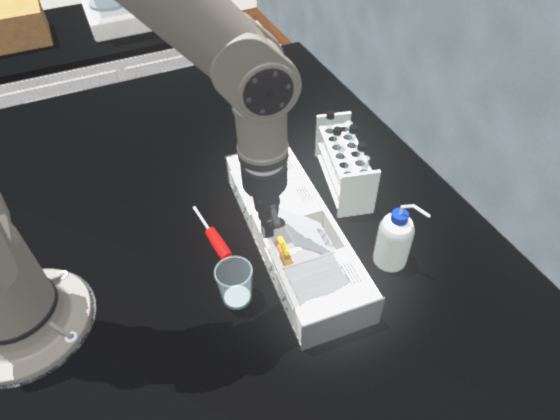

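The cover still stands tilted, and the fingertip is in front of its raised edge at about (270,230). I'll push back gently.

Emit:
play_rows(
  targets="1 -0.008 0 0 0;1 -0.016 0 0 0;1 -0.024 0 0 0;1 -0.032 0 0 0;1 -0.040 0 0 0;1 -0.046 0 0 0;1 -0.050 0 0 0;1 -0.050 0 0 0",
)

```text
clock: 9.0
tcp_pos: [0.5037, -0.0896, 0.1153]
orientation: [0.108, 3.139, -0.0]
contact_force: [-0.1, 0.7, -0.4]
grip_width: 0.0004
gripper_force: 0.0
```

Emit:
play_rows(
  targets="1 -0.006 0 0 0;1 -0.012 0 0 0;1 -0.018 0 0 0;1 -0.023 0 0 0;1 -0.026 0 0 0;1 -0.026 0 0 0;1 -0.026 0 0 0",
)

```text
clock: 9.58
tcp_pos: [0.5286, -0.0914, 0.1152]
orientation: [-0.108, -3.14, 0.0]
contact_force: [-0.8, -0.6, 0.7]
grip_width: -0.0002
gripper_force: 0.0
```

```bash
python3 -c "
from h import *
cv2.imwrite('pics/s4.png',r.grab_frame('side')[:,:,::-1])
go(P(2,.015,.115))"
```

```text
tcp [ 0.5283 -0.0914  0.1152] shift [-0.0116  0.0012  0.0002] spin -0.0 F [ 0.1  0.4 -0.4] w -0.0003
```

View pics/s4.png

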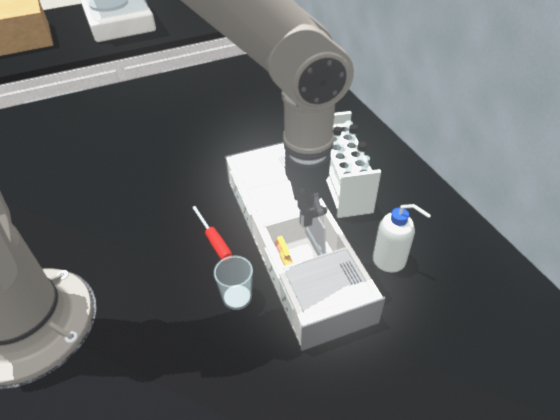

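The cover is nearly upright, with its plate at about (318,240). I'll push further in small steps until it nears the stop.

Emit:
play_rows(
  targets="1 -0.003 0 0 0;1 -0.006 0 0 0;1 -0.009 0 0 0;1 -0.011 0 0 0;1 -0.011 0 0 0",
)

```text
clock: 10.05
tcp_pos: [0.5399, -0.0921, 0.1153]
orientation: [0.108, 3.139, 0.0]
contact_force: [-1.1, -0.3, -0.0]
grip_width: -0.0001
gripper_force: 0.0
```

Emit:
play_rows(
  targets="1 -0.001 0 0 0;1 -0.002 0 0 0;1 -0.003 0 0 0;1 -0.003 0 0 0",
)

```text
clock: 10.38
tcp_pos: [0.5425, -0.0924, 0.1153]
orientation: [-0.108, -3.14, -0.0]
contact_force: [-0.6, -0.1, -0.1]
grip_width: 0.0001
gripper_force: 0.2
```

Emit:
play_rows(
  targets="1 -0.001 0 0 0;1 -0.002 0 0 0;1 -0.002 0 0 0",
)

```text
clock: 10.63
tcp_pos: [0.5443, -0.0925, 0.1152]
orientation: [-0.108, -3.139, -0.0]
contact_force: [-1.9, -0.0, 0.3]
grip_width: 0.0
gripper_force: 0.6
```

Emit:
play_rows(
  targets="1 -0.001 0 0 0;1 -0.002 0 0 0;1 -0.002 0 0 0",
)

```text
clock: 10.88
tcp_pos: [0.5446, -0.0925, 0.1151]
orientation: [-0.108, -3.136, -0.001]
contact_force: [-7.1, 1.1, 5.1]
grip_width: -0.0001
gripper_force: 3.9
```

It has reached the stop: 7 N with no further motion. Now I'll back off, lift clear and look.

Emit:
play_rows(
  targets="1 0.01 0 0 0;1 0.03 0 0 0;1 0.05 0 -0.01 0;1 0.06 0 -0.04 0;1 0.065 0 -0.08 0;1 0.065 0 -0.12 0;1 0.065 0 -0.14 0;1 0.065 0 -0.14 0",
)

```text
clock: 11.55
tcp_pos: [0.4847, -0.0885, 0.2608]
orientation: [0.108, 3.128, 0.001]
contact_force: [1.5, 0.0, -0.6]
grip_width: -0.0001
gripper_force: 0.0
```

Emit:
play_rows(
  targets="1 0 0.04 0 0;1 0 0.08 0 0;1 0 0.12 0 0;1 0 0.16 0 0;1 0 0.2 0 0;1 0 0.24 0 0;1 0 0.25 0 0;1 0 0.25 0 0",
)

```text
clock: 12.22
tcp_pos: [0.4981, 0.1656, 0.2546]
orientation: [-0.097, -3.14, -0.003]
contact_force: [-0.0, -0.2, 0.0]
grip_width: -0.0001
gripper_force: 0.0
```

```bash
python3 -c "
from h import *
a=r.grab_frame('side');b=r.grab_frame('top')
v=np.hstack([a[100:400,160:460],b[60:360,150:450]]);cv2.imwrite('pics/f.png',v[:,:,::-1])
go(P(2,0,.2))"
```

```text
tcp [0.4985 0.1606 0.2547] shift [-0.0436 -0.2482  0.0548] spin 0.0 F [-0.1 -0.8  0.2] w -0.0002
```

View pics/f.png

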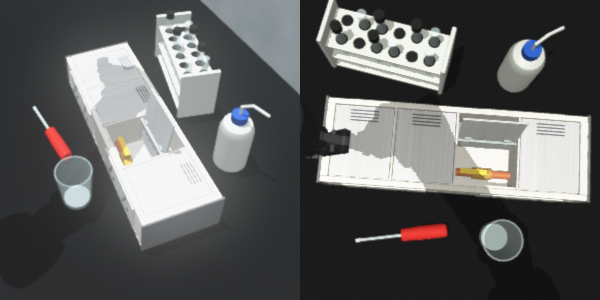

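The final views show cover 2 standing past upright at about (155,130) in the side crop. The valve is exposed, the other covers are shut and nothing else has moved.

```bash
python3 -c "
from bench import r
print(r.hand_in())"
```

```text
the job is handed in; nothing more can be done
None
```

Cover 2 was the unfastened one: it now stands open past upright at its stop with the valve exposed, the other three covers are shut, the loose items look undisturbed in the final pictures, and the job was handed in at about 12 s.

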